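# Load a module cover rim-down into the empty bonding carrier

## Task

Take the module cover that lies rim-down on the dark mat (green face with the white ring on top) and set it down, still rim-down, flat on the floor of the empty carrier's pocket; do not drop it in. Leave the cover that lies open side up and the cover already in the other carrier where they are.

Things in the scene. Friction and masses are not known exactly. Their poses are not given: they have to be found in the camera images.
- cover: The cover to load: a rigid rectangular cap 62 (x) by 46 (y) by 28 mm high, about 70 g, aluminium sides, 3 mm walls, closed green top face with a white ring of 26 mm diameter, hollow and open below. It lies rim-down on the mat. Origin at the centre of its rim plane (underside), z up out of the closed face, x along the 62 mm side. Nothing stands within 25 mm of its 62 mm sides, so it can be gripped from above across the 46 mm.
- pocket (a point): Centre of the pocket floor of the empty carrier, 4 mm above the table. The carrier is a block fixed to the table, 102 (x) by 80 (y) by 14 mm high, aluminium frame with a blue pocket floor. The pocket is rectangular, 82 (x) by 60 (y) mm and 10 mm deep (its 10 mm wide walls end 14 mm above the table), so the cover fits with about 10 and 7 mm of play each side, long side along long side, either way round; seated, it stands 18 mm proud of the walls. z up, x along the 82 mm side.
- open_cover: Bystander: a cover of the same size lying upside down on the mat, open side up, showing its brass-coloured inside. Origin at the centre of its underside (the closed face), z up, x along the 62 mm side. Leave it alone.
- loaded_cover: Bystander: a cover like the one to load (rim-down, white ring on top), already seated in the pocket of a second carrier, the same as the empty one. Origin at the centre of its rim plane, z up. Leave it alone.
Mind the look-alikes: they are no part of the job. Leave any brown or purple look-alike of the cover alone.

How it is judged:
By the outcome, as a careful person would: the job done as asked, in the order asked, and still so for the second after the job is handed in, with the robot touching nothing.
It also fails if it takes over 32 s, if anything falls off the work surface, if the arm or the gripper's body presses on something with over 40 N, if the wrist force passes 120 N, or if a joint passes its speed limit or range.

## Robot

A 6-joint arm with a two-finger parallel gripper is mounted at the origin on the work surface. World frame = base frame: x ahead of the robot, y to its left, z up, the work surface at z = 0. Lengths are in m, angles in rad, forces in N, time in s.
With the tool pointing down it reaches from about 0.325 to 0.9 m from the base axis. Payload 6.1 kg.
Tool frame: the origin (TCP) lies at the very end of the fingers, on their centre line; the grasp point (between the pads) lies manip.grip_point_offset behind it (manip.grip_point_offset is the distance from the TCP to the grasp point, in m); y points along the fingers, z is the direction in which the jaws open and shut, and the axes are right-handed (so a half turn about y gives the same grasp; the last joint's range is limited). The gripper opens to 87 mm and grips with 3 to 60 N. Pads are 19 mm wide; open, the fingers measure 117 mm over their backs; the gripper's body (75 mm by 190 mm) begins 51 mm behind the grasp point.
Start: joints at [-1.403, 0.22, 1.526, -0, 1.395, -0.126], TCP at [0.181, -0.598, 0.223] pointing down, gripper open.
Joint ranges: [-2.98, 2.98], [-0.91, 2.08], [0.09, 2.57], [-1.24, 4.39], [0.2, 2.65], [-2.68, 2.68]. Speed limits (rad/s): [2.57, 2.57, 3.01, 3.14, 3.14, 3.14].

## Interface

Orientations are given as a unit quaternion [w, x, y, z].
In Python, from bench import manip gives the robot as it stands. Calls block until the motion is done:
- manip.movep(position, orientation): joint-space move of the TCP to a pose.
- manip.servo_line(position, ori=None, speed=0.15): straight line of the TCP; ori=None keeps the orientation; speed is the mean speed in m/s.
- manip.goto_joints(angles): joint-space move.
- manip.let_go() and manip.clamp(grasp_force=None): open the fingers fully, or close them until they stop; grasp_force is the grip in N (None keeps the last).
- manip.pause(seconds).
- manip.ik(position, orientation): joint angles nearest the present ones, or None.
- manip.observe(): the state.
- manip.read_camera(name): name is "side" or "top" or "wrist"; returns (picture, depth): 400x640x3 uint8, red, green, blue; 400x640 float32, m along the optical axis (not along the pixel's ray), 0 where there is no reading.
- manip.camera_model(name): a dict with "fx", "fy", "cx", "cy" (pixels), "k1" (the pictures are not rectified: a ray, as slopes to the right and down, at radius r is drawn at 1 + k1 r^2 times it, then the intrinsics apply), "rvec" (rotation vector, rad) and "tvec" (3), from world to camera coordinates, as OpenCV has them. Camera axes: x right, y down, z forward; pixel columns grow to the right and rows downward; lengths in m; the calibration is good to about 2 mm. A picture is of the moment at which its call begins: read the wrist's pose just before it. camera_model takes no time and is no camera call; for the wrist camera it gives the pose at the moment of the call.
A pose or a line that the arm cannot do raises manip.Unreachable and nothing moves.
- manip.finish_job(): hands the job in, once; it reports no verdict.
Trained networks look in the newest picture that a camera, given by its name, has taken for a name from the list of things; names that differ only in an ending like _2 or _b are one class to them, and where a whole thing is asked for, a point or a joint stands for the part that bears it (a point fixed in the world has none). Each returns a list of dicts, best first, with "confidence" (0 to 1); they miss things now and then, are a little off and sometimes report something else, mostly with a low value. They report only what shows in the picture. A call takes as long as a camera call. They do not tell look-alikes from the thing itself.
- manip.find_in(camera, label): "uv" ([column, row] in pixels, amid what is visible of it).
- manip.spot_point(camera, label): "uv" ([column, row] in pixels: a listed point, or the origin of a listed thing).
The state is a dict: "clock": time; "joint_pos": joint angles; "qd": joint speeds; "effort": joint torques, N m; "ee_pos": TCP position; "ee_rot": TCP orientation; "wrist_force": force on the tool from outside, world axes, zero at the start; "ft_torque": the same for the moment, N m; "grip_width": opening from 0.0 (shut) to 1.0 (fully open).
Only numpy, scipy, OpenCV 4.12 (cv2) and the standard library are available. Lean on these libraries where they do the work, as an engineer would, in place of code of your own. Each camera call takes 0.05 s, during which the arm holds its last target. There are 200 camera calls.

## Working session

There is one attempt and no reset: what is moved stays moved. The work goes in short steps, each a Python script; the robot and the scene stay as the last script left them, time stands still between calls to the robot, and variables do not carry over. Pictures are saved under pics/ and viewed, about 8 in all and at most 12, crops included, and the job is handed in when it is done.

```bash
mkdir -p pics; ls; cat > h.py <<'E'
import numpy as np, cv2
from bench import manip
def cam(n):
    m=manip.camera_model(n); R=cv2.Rodrigues(np.array(m["rvec"],float))[0]; return m,R,np.array(m["tvec"],float).ravel()
def rays(m,uv):
    uv=np.asarray(uv,float).reshape(-1,2)
    d=np.stack([(uv[:,0]-m["cx"])/m["fx"],(uv[:,1]-m["cy"])/m["fy"]],1); s=d.copy()
    for _ in range(30): s=d/(1+m["k1"]*(s**2).sum(1,keepdims=True))
    return np.c_[s,np.ones(len(s))]
def at_z(c,uv,z):
    m,R,t=c; d=rays(m,uv)@R; o=-R.T@t
    return o+d*((z-o[2])/d[:,2])[:,None]
def world(c,depth):
    m,R,t=c; v,u=np.mgrid[:depth.shape[0],:depth.shape[1]]
    p=rays(m,np.stack([u.ravel(),v.ravel()],1))*depth.reshape(-1,1)
    return ((p-t)@R).reshape(*depth.shape,3)
def save(n,im): cv2.imwrite("pics/"+n,cv2.cvtColor(im,cv2.COLOR_RGB2BGR))
E
python3 - <<'E'
from h import *
print(manip.observe(), manip.grip_point_offset)
for n in("top","side"):
    c=cam(n); im,d=manip.read_camera(n); save(n+"0.png",im); np.savez(n+"0.npz",im=im,d=d)
    print(n,-c[1].T@c[2],c[0])
    for l in("cover","pocket","open_cover","loaded_cover"):
        for r in manip.spot_point(n,l): print(l,np.round(r["uv"],1),round(r["confidence"],2),at_z(c,r["uv"],.004).round(3))
E
```

```text
pics
{'clock': 0.0, 'joint_pos': array([-1.40312116e+00,  2.21198154e-01,  1.52760259e+00, -1.34744922e-05,
        1.39469702e+00, -1.26133049e-01]), 'qd': array([ 0.00108583,  0.00051796, -0.00080216, -0.00039211,  0.00216706,
       -0.00016887]), 'effort': array([-1.18803142e-03, -4.94621551e+01, -3.87378681e+01,  6.97905757e-02,
        5.70863939e-02, -1.68165070e-04]), 'ee_pos': array([ 0.18086842, -0.59761532,  0.22145909]), 'ee_rot': array([ 0.10348577, -0.10352313,  0.7001634 , -0.69881676]), 'wrist_force': array([-0.17435023, -1.09507768,  0.4858345 ]), 'ft_torque': array([ 0.06044242,  0.01607012, -0.00768909]), 'grip_width': 0.9995318958132069} 0.0187
top [ 0.30888972 -0.01609687  0.86823107] {'fx': 469.48580756096607, 'fy': 469.48580756096607, 'cx': 325.3786094058203, 'cy': 202.6301901305147, 'k1': -0.12241180043703273, 'rvec': array([ 2.01201437, -2.20277541,  0.23255887]), 'tvec': array([0.01644948, 0.48748922, 0.78203634])}
cover [370.1 257.1] 0.94 [[ 0.388 -0.101  0.004]]
cover [444.4 275.3] 0.75 [[ 0.341 -0.234  0.004]]
pocket [233.  160.1] 0.8 [[0.598 0.142 0.004]]
open_cover [232.8 238.8] 0.62 [[0.445 0.15  0.004]]
loaded_cover [403.6 138.5] 0.9 [[ 0.611 -0.192  0.004]]
side [0.27116405 0.70650787 0.47710285] {'fx': 474.19834625864513, 'fy': 474.19834625864513, 'cx': 316.38116276264833, 'cy': 190.46135523068662, 'k1': -0.10685757148611646, 'rvec': array([ 0.38353907, -2.55868884,  1.49567009]), 'tvec': array([0.46876471, 0.12286046, 0.75198098])}
cover [412.5 174.8] 0.84 [[ 0.341 -0.223  0.004]]
cover [363.1 178.4] 0.81 [[ 0.441 -0.176  0.004]]
cover [378.5 201.9] 0.65 [[ 0.391 -0.088  0.004]]
pocket [228.1 251.6] 0.66 [[0.6   0.144 0.004]]
open_cover [314.3 269. ] 0.64 [[0.449 0.145 0.004]]
loaded_cover [291.4 165.1] 0.82 [[ 0.609 -0.192  0.004]]
```

View pics/top0.png

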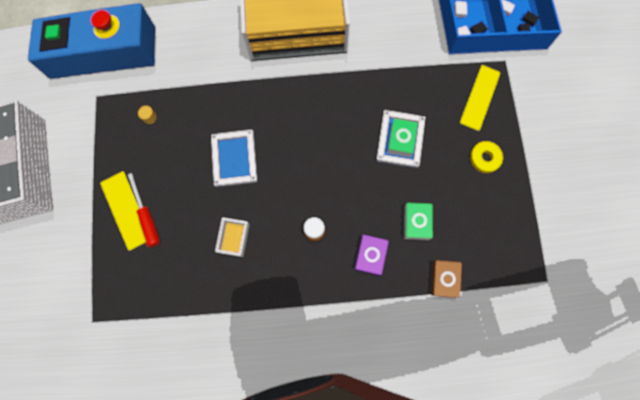

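View pics/side0.png

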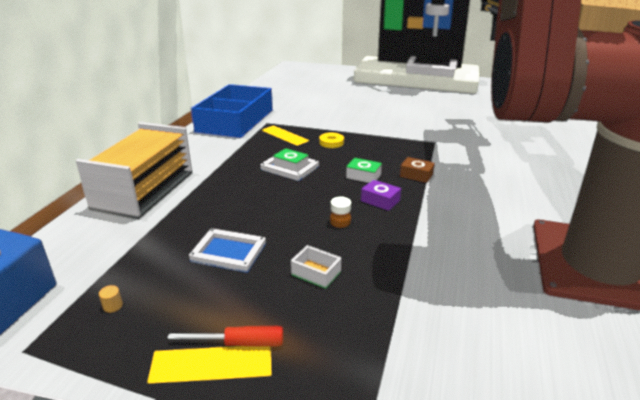

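The top view shows the target green cover at about (419,220), which the network missed there. The purple (372,254) and brown (448,279) look-alikes are what it reported instead. The empty carrier is at (234,158), the open cover at (233,238) and the loaded one at (403,136). The side view agrees, with the target at (363,170) and the carrier at (228,250). Next I'll measure poses by colour and depth.

```bash
python3 - <<'E'
from h import *
for n,boxes in(("top",dict(cover=(400,198,440,245),pocket=(205,125,262,192))),("side",dict(cover=(340,150,390,185),pocket=(185,225,270,275)))):
    c=cam(n); z=np.load(n+"0.npz"); im,d=z["im"],z["d"]; W=world(c,d); hsv=cv2.cvtColor(im,cv2.COLOR_RGB2HSV)
    for k,(a,b,e,f) in boxes.items():
        m=np.zeros(d.shape,np.uint8); h=hsv[b:f,a:e]
        if k=="cover": sel={"green+ring":(h[...,2]>90)&(((h[...,0]>45)&(h[...,0]<80)&(h[...,1]>120)))}
        else: sel={"blue":(h[...,0]>98)&(h[...,0]<120)&(h[...,1]>130)&(h[...,2]>90),"outer":h[...,2]>90}
        for s,q in sel.items():
            mm=m.copy(); mm[b:f,a:e]=q*255
            cs=max(cv2.findContours(mm,cv2.RETR_EXTERNAL,cv2.CHAIN_APPROX_NONE)[0],key=cv2.contourArea)
            fill=cv2.drawContours(m.copy(),[cs],-1,1,-1)>0
            zz=W[fill&(d>0)][:,2]; zp={"green+ring":.028,"blue":.004,"outer":.014}[s]
            P=at_z(c,cs.reshape(-1,2),zp)[:,:2].astype(np.float32)
            r=cv2.minAreaRect(P*1000)
            print(n,k,s,"z med",np.median(zz).round(4),"rect mm",np.round(r[0],1),np.round(r[1],1),round(r[2],1))
E
```

```text
top cover green+ring z med 0.0274 rect mm [ 445.6 -195.3] [48.2 63.7] 82.2
top pocket blue z med 0.0031 rect mm [603.5 141.5] [75.6 55.3] 1.3
top pocket outer z med 0.0044 rect mm [600.7 139.9] [108.7  85.6] 1.4
side cover green+ring z med 0.0284 rect mm [ 444.2 -195.8] [53.6 65.8] 81.1
side pocket blue z med 0.0039 rect mm [604.7 135.2] [73.  43.7] 1.6
side pocket outer z med 0.0062 rect mm [598.6 147.5] [111.7  99.7] 1.8
```

Both views agree: the cover is at about (445,-195.5) mm with its long axis at about -8°, and the pocket is at about (601,140) with its axis at about 1.4°. The closed fingers (about 76 mm over their backs) don't fit inside the 60 mm pocket. I'll therefore grip high, with the TCP about 12.5 mm above the rim, so they stay clear of the carrier walls. Next I'll move above the cover and check with the wrist camera.

```bash
cat >> h.py <<'E'
from scipy.spatial.transform import Rotation as Ro
def ori(a):  # long axis of cover at a (rad); jaws across it
    y=np.array([0,0,-1.]); z=np.array([-np.sin(a),np.cos(a),0]); x=np.cross(y,z)
    q=Ro.from_matrix(np.stack([x,y,z],1)).as_quat(); return q[[3,0,1,2]]
E
python3 - <<'E'
from h import *
c=cam("top"); z=np.load("top0.npz"); W=world(c,z["d"])
print("mat z",np.median(W[100:120,300:370,2]),"bottle max z",W[215:240,300:328,2].max(), "purple", [W[240:274,358:388][W[240:274,358:388,2]>.02][:,i].__getattribute__(f)().round(3) for i in(0,1) for f in("min","max")])
for k in(0,np.pi):
    for p,a in(((.445,-.1955,.15),-.136),((.601,.14,.1),.0245)):
        j=manip.ik(p,ori(a+k)); print(k,None if j is None else np.round(j,2))
E
```

```text
mat z -0.0003955688507968892 bottle max z 0.8682310661376245 purple [np.float64(0.309), np.float64(0.418), np.float64(-0.132), np.float64(-0.016)]
0 [-0.58 -0.05  1.96 -0.    1.24 -2.01]
0 [ 0.1   0.31  1.65 -0.    1.17 -1.49]
3.141592653589793 [-0.58 -0.05  1.96  0.    1.24  1.13]
3.141592653589793 [ 0.1   0.31  1.65 -0.    1.17  1.65]
```

```bash
python3 - <<'E'
from h import *
manip.movep([.445,-.1955,.16],ori(np.pi-.136))
c=cam("wrist"); im,d=manip.read_camera("wrist"); save("w1.png",im); np.savez("w1.npz",im=im,d=d)
print(-c[1].T@c[2],c[0]["fx"],[(np.round(r["uv"]),r["confidence"]) for r in manip.spot_point("wrist","cover")])
hsv=cv2.cvtColor(im,cv2.COLOR_RGB2HSV); q=((hsv[...,0]>45)&(hsv[...,0]<80)&(hsv[...,1]>120)&(hsv[...,2]>60)).astype(np.uint8)
for cs in cv2.findContours(q,cv2.RETR_EXTERNAL,cv2.CHAIN_APPROX_NONE)[0]:
    if cv2.contourArea(cs)>800:
        r=cv2.minAreaRect(at_z(c,cs.reshape(-1,2),.028)[:,:2].astype(np.float32)*1000); print(r, cv2.boundingRect(cs))
o=manip.observe(); print(o["clock"],o["ee_pos"],o["joint_pos"])
E
```

```text
[ 0.52527922 -0.207578    0.32242141] 288.4609343605106 [(array([251., 240.]), 0.86), (array([361., 266.]), 0.82), (array([318., 186.]), 0.81), (array([286.,  29.]), 0.64)]
((444.84716796875, -194.37210083007812), (47.29136657714844, 62.5369758605957), 82.15887451171875) (295, 162, 46, 58)
((602.7161254882812, -183.12811279296875), (46.8410530090332, 49.142250061035156), 73.91011810302734) (253, 0, 58, 60)
2.3667 [ 0.44497968 -0.19639675  0.16020107] [-5.77823330e-01 -6.03583029e-02  1.94532076e+00 -1.95387934e-04
  1.25622216e+00  1.13012031e+00]
```

View pics/w1.png

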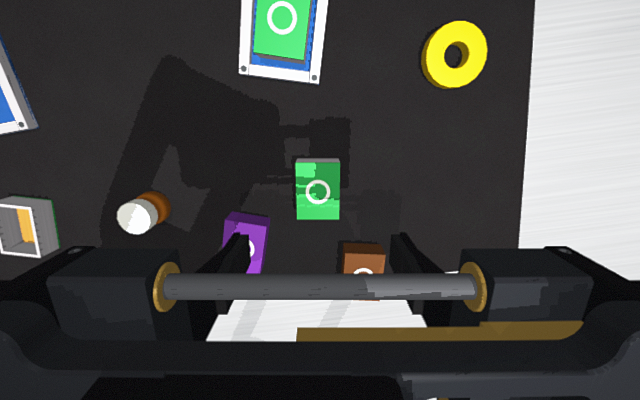

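The wrist view shows the green cover at (318,190) with a clear strip on both sides for the fingers. The wrist, top and side measurements agree to within 2 mm, so I'll grip high and lift.

```bash
python3 - <<'E'
from h import *
q=ori(np.pi-.136); s=lambda t:(lambda o:print(t,round(o["clock"],2),o["ee_pos"].round(4),o["wrist_force"].round(1),round(o["grip_width"]*87,1)))(manip.observe())
manip.servo_line([.4447,-.1950,.04],q,.15); s("pre")
manip.servo_line([.4447,-.1950,.0125],None,.08); s("down")
manip.clamp(30); s("clamped")
manip.servo_line([.4447,-.1950,.03],None,.06); manip.servo_line([.4447,-.1950,.13],None,.15); s("up")
im,d=manip.read_camera("side"); save("s2.png",cv2.resize(im[60:260,200:520],None,fx=2,fy=2))
E
```

```text
pre 3.32 [ 0.4454 -0.1955  0.0408] [ 0.6  0.  -0. ] 87.0
down 3.81 [ 0.4445 -0.1949  0.0123] [0.7 0.1 0.7] 87.1
clamped 4.58 [ 0.4447 -0.195   0.0126] [-0.3  0.1  0.7] 45.6
up 5.83 [ 0.444  -0.1946  0.1289] [-0.1 -0.1 -1.1] 45.6
```

View pics/s2.png

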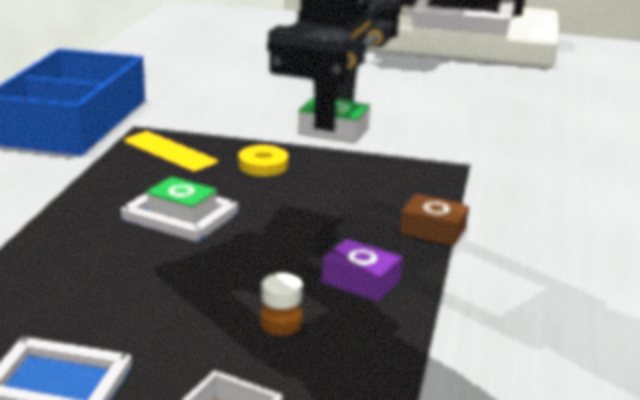

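The cover is held level in the gripper. Next I'll go near the carrier and refine the pocket pose with the wrist camera.

```bash
python3 - <<'E'
from h import *
manip.movep([.50,.14,.15],ori(np.pi+.0245))
c=cam("wrist"); im,d=manip.read_camera("wrist"); save("w3.png",im); W=world(c,d)
hsv=cv2.cvtColor(im,cv2.COLOR_RGB2HSV)
near=(abs(W[...,0]-.601)<.075)&(abs(W[...,1]-.14)<.065)&(d>0)
top=near&(abs(W[...,2]-.014)<.004); print("wall z",np.median(W[top][:,2]))
for s,q,zp in(("blue",near&(hsv[...,0]>98)&(hsv[...,0]<120)&(hsv[...,1]>130),.004),("frame",top,.014)):
    cs=max(cv2.findContours(q.astype(np.uint8),cv2.RETR_EXTERNAL,cv2.CHAIN_APPROX_NONE)[0],key=cv2.contourArea)
    print(s,cv2.minAreaRect(at_z(c,cs.reshape(-1,2),zp)[:,:2].astype(np.float32)*1000),cv2.boundingRect(cs))
print([(np.round(r["uv"]),r["confidence"],at_z(c,r["uv"],.004).round(4)) for r in manip.spot_point("wrist","pocket")])
o=manip.observe(); print(o["clock"],o["ee_pos"],o["grip_width"]*87)
E
```

```text
wall z 0.013874382409010021
blue ((602.0552368164062, 141.24179077148438), (80.69176483154297, 59.914329528808594), 1.3649768829345703) (289, 44, 62, 87)
frame ((601.7459106445312, 141.26739501953125), (100.63796997070312, 80.09812927246094), 1.3669209480285645) (276, 30, 87, 112)
[(array([322.,  88.]), 0.65, array([[0.6027, 0.1384, 0.004 ]]))]
7.2667 [0.50018146 0.13876263 0.149809  ] 45.593680440024016
```

View pics/w3.png

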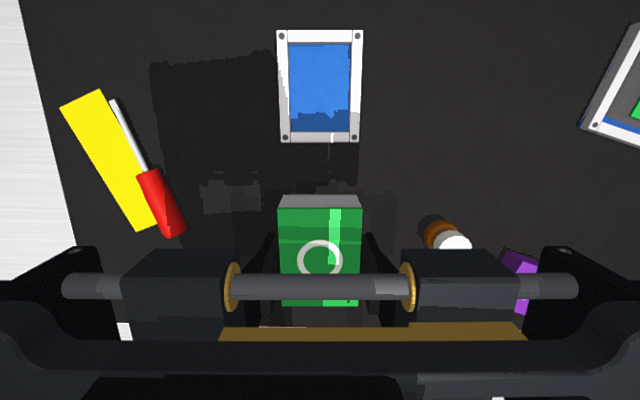

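The picture shows the empty pocket at (320,86). The frame and floor outlines agree on (601.8,141.2) mm at 1.37°. The cover is still level in the grip, so I'll lower it with a force check.

```bash
python3 - <<'E'
from h import *
q=ori(np.pi+np.deg2rad(1.37)); X,Y=.6018,.1412
s=lambda t:(lambda o:print(t,round(o["clock"],2),o["ee_pos"].round(4),o["wrist_force"].round(1),round(o["grip_width"]*87,1)))(manip.observe())
manip.servo_line([X,Y,.10],q,.15); manip.servo_line([X,Y,.026],None,.1); manip.pause(.2); s("above")
f0=manip.observe()["wrist_force"][2]
for z in np.arange(.020,.0150,-.0005):
    manip.servo_line([X,Y,z],None,.02); manip.pause(.05)
    f=manip.observe()["wrist_force"][2]-f0; s(f"z{z:.4f} f{f:.1f}")
    if f>3: break
im,d=manip.read_camera("side"); save("s4.png",cv2.resize(im[130:300,130:400],None,fx=2.5,fy=2.5))
E
```

```text
above 9.27 [0.6025 0.1413 0.027 ] [ 1.1  0.3 -0.8] 45.8
z0.0200 f0.2 9.77 [0.6017 0.1412 0.0199] [ 1.  -1.  -0.6] 45.6
z0.0195 f0.3 10.07 [0.6018 0.1412 0.0196] [ 0.2  0.1 -0.6] 45.7
z0.0190 f0.1 10.37 [0.6018 0.1412 0.019 ] [-1.   0.2 -0.7] 45.6
z0.0185 f-0.9 10.67 [0.6018 0.1412 0.0185] [ 0.3 -0.  -1.7] 46.0
z0.0180 f-0.4 10.97 [0.6018 0.1412 0.018 ] [ 0.4  0.3 -1.2] 45.9
z0.0175 f-0.4 11.27 [0.6018 0.1412 0.0175] [ 1.3 -0.  -1.3] 45.7
z0.0170 f-0.5 11.57 [0.6018 0.1412 0.017 ] [-0.5 -0.  -1.3] 46.0
z0.0165 f0.6 11.87 [0.6019 0.1412 0.0166] [ 0.2 -0.2 -0.2] 45.5
z0.0160 f6.9 12.17 [0.6019 0.1412 0.0166] [-3.2 -0.1  6.1] 45.5
```

View pics/s4.png

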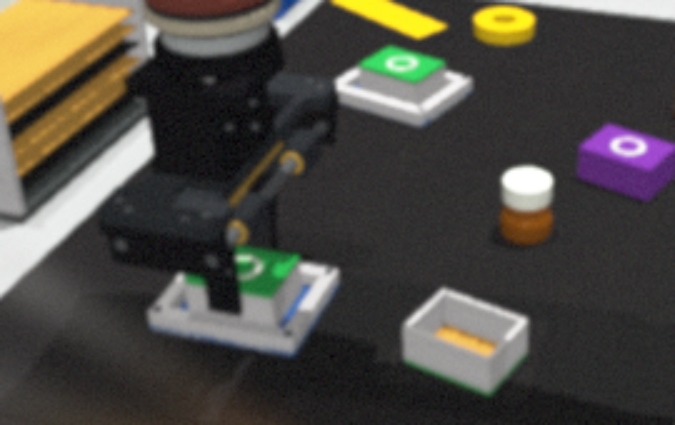

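The cover touched down at TCP z = 16.6 mm, exactly the height predicted for the floor, and the picture shows it inside the frame. I'll release, retreat straight up and check.

```bash
python3 - <<'E'
from h import *
manip.servo_line([.6018,.1412,.0166],None,.02)
manip.let_go(); manip.pause(.2)
manip.servo_line([.6018,.1412,.05],None,.1); manip.servo_line([.6018,.1412,.15],None,.2)
manip.movep([.45,.0,.25],ori(np.pi)); manip.pause(.3)
c=cam("top"); im,d=manip.read_camera("top"); W=world(c,d)
hsv=cv2.cvtColor(im,cv2.COLOR_RGB2HSV); q=((hsv[...,0]>45)&(hsv[...,0]<80)&(hsv[...,1]>120)&(hsv[...,2]>60)).astype(np.uint8)
for cs in cv2.findContours(q,cv2.RETR_EXTERNAL,cv2.CHAIN_APPROX_NONE)[0]:
    if cv2.contourArea(cs)>300:
        f=cv2.drawContours(np.zeros_like(q),[cs],-1,1,-1); f=cv2.erode(f,np.ones((5,5)))>0; P=W[f]
        A=np.linalg.lstsq(np.c_[P[:,:2],np.ones(len(P))],P[:,2],rcond=None)[0]
        print(np.round(cv2.boundingRect(cs)),cv2.minAreaRect(at_z(c,cs.reshape(-1,2),.032)[:,:2].astype(np.float32)*1000),"z",np.median(P[:,2]).round(4),"slope",A[:2].round(3))
save("t5.png",im); im,d=manip.read_camera("side"); save("s5.png",cv2.resize(im[130:300,130:400],None,fx=2.5,fy=2.5))
o=manip.observe(); print(o["clock"],o["ee_pos"])
E
```

```text
[389 119  29  34] ((607.9957885742188, -185.69386291503906), (47.37718963623047, 62.21863555908203), 74.48053741455078) z 0.0315 slope [-0.955  0.781]
16.0667 [4.50119542e-01 3.06192309e-04 2.49631578e-01]
```

View pics/s5.png

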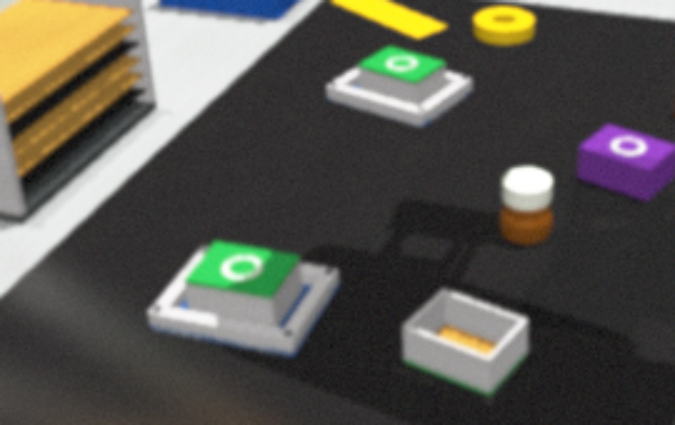

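View pics/t5.png

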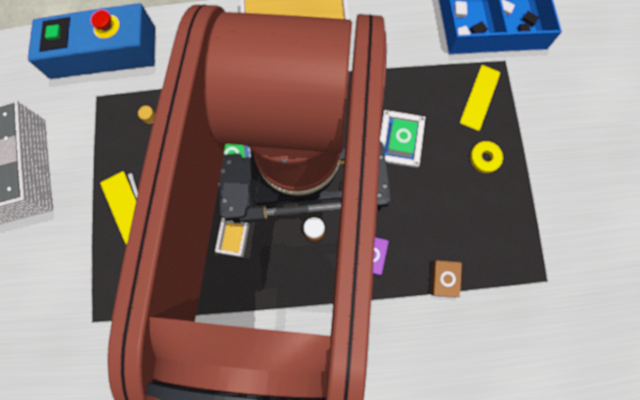

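The side view shows the cover centred and level in the pocket at (240,270), with the bystanders in place. The arm blocks the top view of it, so I'll check the height from the side depth and then hand in.

```bash
python3 - <<'E'
from h import *
c=cam("side"); im,d=manip.read_camera("side"); W=world(c,d); hsv=cv2.cvtColor(im,cv2.COLOR_RGB2HSV)
q=((hsv[...,0]>45)&(hsv[...,0]<80)&(hsv[...,1]>120)&(abs(W[...,0]-.6)<.06)&(abs(W[...,1]-.14)<.06)).astype(np.uint8)
cs=max(cv2.findContours(q,cv2.RETR_EXTERNAL,cv2.CHAIN_APPROX_NONE)[0],key=cv2.contourArea)
print(cv2.minAreaRect(at_z(c,cs.reshape(-1,2),.032)[:,:2].astype(np.float32)*1000))
P=W[cv2.erode(q,np.ones((5,5)))>0]; P=P[abs(P[:,2]-np.median(P[:,2]))<.006]; z=np.median(P[:,2])
A=np.linalg.lstsq(np.c_[P[:,:2],np.ones(len(P))],P[:,2],rcond=None)[0]; print(z,A[:2])
if abs(z-.032)<.003: manip.finish_job(); print("handed in",manip.observe()["clock"])
E
```

```text
((601.56982421875, 142.45950317382812), (64.32777404785156, 47.2463264465332), 1.9059748649597168)
0.032080288698585126 [-0.00533214  0.00252961]
the job is handed in; nothing more can be done
the job is handed in; nothing more can be done
```

The green cover is now rim-down on the floor of the empty carrier's pocket, and the job is handed in; the robot clock read about 16 s at the last check before that.

I gripped it high across the 46 mm side at 30 N, so the fingers stayed above the carrier walls. I lowered it in small steps until it touched the floor at TCP z = 16.6 mm, the predicted height, with about 7 N of contact force. Then I released it and moved the arm clear.

**Last checks, from the side camera:**
- **Height:** the top face is at 32.1 mm, against 32 mm expected when seated.
- **Level:** the tilt is under 0.4°.
- **Position:** the centre is at about (601.6, 142.5) mm and 1.9°. The pocket measured (601.8, 141.2) mm and 1.4°.
- **Bystanders:** the open cover, the loaded cover and the purple look-alike stand where they were, and the top view shows the brown one in place too.

**Failed or disagreed:**
- **Missed detection:** the network missed the target in the first top picture and reported the purple and brown look-alikes instead. I identified the target by colour and the side view.
- **Blocked view:** in the final top picture the arm hid the carrier, so the seating check rests on the side camera alone.
- **Bad tilt figure:** that same top check gave a meaningless tilt for the loaded cover, probably from missing depth readings. I ignored it, since both views show that cover unmoved.

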